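# Square up display frames on a vacuum jig and hold the pump rod half drawn

### The arm

A 6-joint arm with a two-finger parallel gripper is mounted at the origin on the work surface. World frame = base frame: x ahead of the robot, y to its left, z up, the work surface at z = 0. Lengths are in m, angles in rad, forces in N, time in s.
With the tool pointing down it reaches from about 0.375 to 0.975 m from the base axis. Payload 3.8 kg.
Tool frame: the origin (TCP) lies midway between the tips of the shut fingers; the grasp point (between the pads) lies 19 mm behind it; z points along the fingers, y is the line along which they close (so a half turn about z gives the same grasp; the last joint's range is limited). The gripper opens to 85 mm and grips with 20 to 120 N. Pads are 22 mm wide; open, the fingers measure 114 mm over their backs; the gripper's body (76 mm by 85 mm) begins 54 mm behind the grasp point. The pads swing forward as they close: fully open they stand 13 mm farther back than shut.
Start: joints at [1.281, 0.264, 1.604, -0, 1.274, -0.037], TCP at [0.169, 0.654, 0.231] pointing down, gripper open.
Joint ranges: [-2.63, 2.63], [-0.94, 2.18], [0.31, 2.57], [-1.31, 4.45], [0, 2.66], [-2.55, 2.55]. Speed limits (rad/s): [2.57, 2.57, 3.14, 3.14, 3.14, 3.14].

### API

Orientations are given as a rotation vector (axis times angle).
In Python, from workcell import bot gives the robot as it stands.
- The arm moves only by the tool servo_tool, never from a script. Its argument "series" is a list of rows, each a list of 7 numbers: the shift along the world's x, y, z in units of 0.15 m (1.0 is 0.15 m), then the turn, a rotation vector about the world's x, y, z in units of 180 degrees (1.0 is 180 degrees), then the closure, from 0 (fully open) to 1 (shut). A call has 1 to 20 rows; each row is the pose to reach, as a shift and turn from the pose commanded when the call began, turning the shorter way round; what a row does not reach only later rows make up. A row lasts 1/10 s, in which the tool goes at most 50 mm and 8.59 degrees, less where a joint would pass 70% of its speed; a pose out of reach is approached as far as the arm can. A call with a number of a shift or a turn outside -1 to 1 is refused whole. A call with a gripper value outside its range is refused whole. The fingers move at their own pace and stop on an object; "newtons" is the grip in N (left out, the last holds). Time passes only in rows, so rows that repeat a pose let the fingers close. It gives the time, the measured TCP pose, the force, the opening and the grip force at its end, in the units of the state.
- bot.read_state(): the state, without advancing time (a new reading comes with each control period).
- bot.read_camera(name): name is "side" or "top" or "wrist"; returns the picture (420x560x3 uint8, red, green, blue); there is no depth.
- bot.camera_info(name): a dict with "vertical_fov" (degrees; the focal length in pixels is half the picture's height over the tangent of half this angle, whatever the lens; pixels are square), "cx", "cy" (the principal point, pixels), "dist" ([k1, k2, p1, p2, k3] as OpenCV has them; the pictures are not rectified), "R" (3x3) and "t" (3): a world point X has camera coordinates R X + t. Camera axes: x right, y down, z forward; pixel columns grow to the right and rows downward; lengths in m; the calibration is good to about 2 mm. A picture is of the moment at which its call begins: read the wrist's pose just before it. camera_info takes no time and is no camera call; for the wrist camera it gives the pose at the moment of the call.
- bot.finish_job(): hands the job in; it is judged then, once.
Trained networks look in the newest picture that a camera, given by its name, has taken for a name from the list of things; names that differ only in an ending like _2 or _b are one class to them, and where a whole thing is asked for, a point or a joint stands for the part that bears it (a point fixed in the world has none). Each returns a list of dicts, best first, with "score" (0 to 1); they miss things now and then, are a little off and sometimes report something else, mostly with a low value. They report only what shows in the picture. A call takes as long as a camera call.
- bot.recognise(target, camera): "box" ([left, top, right, bottom] as shares, 0 to 1, of the picture: columns of its width, rows of its height, round what is visible of it).
- bot.trace(target, camera): "mask" (420x560 bool, what is visible of it) and "box" ([left, top, right, bottom] as shares, 0 to 1, of the picture: columns of its width, rows of its height, round what is visible of it).
- bot.mark_of(target, camera): "at" ([row, column] as shares, 0 to 1, of the picture: columns of its width, rows of its height: a listed point, or the origin of a listed thing).
The state is a dict: "time": time; "q": joint angles; "joint_vel": joint speeds; "joint_torque": joint torques, N m; "tool_pos": TCP position; "tcp_rot": TCP orientation; "wrist_force": force on the tool from outside, world axes, zero at the start; "torque": the same for the moment, N m; "width": opening from 0.0 (shut) to 1.0 (fully open); "grip_force": force on a finger pad.
Only numpy, scipy, OpenCV 4.12 (cv2) and the standard library are available. Lean on these libraries where they do the work, as an engineer would, in place of code of your own. Each camera call takes 0.05 s, during which the arm holds its last target. There are 200 camera calls.

### The job

On the vacuum jig, tap the stack of four phone display frames until all of them sit flush and square against both fences. Then take the hand pump's piston rod by its knob, draw it straight out along its slanting bore by about 30 mm (half its stroke, when the scored ring on the stem shows at the mouth) without pulling it out of the pump or forcing it sideways, and finish while still holding it there to keep the suction on. Leave the phone, the screwdriver and the spool where they lie.

Things in the scene. Friction and masses are not known exactly. Their poses are not given: they have to be found in the camera images.
- jig: fixed aluminium vacuum jig: bed 130 (x) by 270 (y) by 10 mm, leaning hand pump at its +y end. Origin: centre of the bed's underside, on the bench; z up. Far fence: wall along y, inner face at x = 50 mm, y -105 to 45. Side fence: wall along x, inner face at y = 45 mm, x -20 to 50, 12 mm thick. Fence tops 50 mm high. Its -x and -y sides are open: push the stack to +x and +y
- seat (a point): centre of the top of the raised black suction pad that carries the stack: pad 52 (x) by 124 (y) by 10 mm on the bed, top 20 mm above the bench, so the frames' edges overhang it. When flush with both fences, each frame's centre is over this point. At (15, -26, 20) mm in the jig's frame, axes as the jig's
- bore (a point): centre of the floor of the pump's bore, at (14, 105, 28) mm in the jig's frame; z points up along the bore, which leans 20 degrees from vertical towards the jig's -x; y is the jig's y. The pump is a fixed dark steel block 40 by 40 mm across the bore; its mouth lies 60 mm along z. Bore 15.6 mm wide for the 14 mm rod
- rod: loose piston rod standing in the bore: 14 mm steel stem, round black knob 26 mm across, its underside 82 and top 104 mm from the rod's foot. Origin: centre of the foot; z towards the knob. Home: foot on the bore's floor, knob 22 mm clear of the mouth. A scored ring 30 mm from the foot is at the mouth when half drawn. 130 to 270 g; slides home by its weight when let go; turns freely
- frame0: aluminium phone display frame with a black top, 70 (x) by 142 (y) by 6 mm, 50 to 100 g, loose; number 1 of the stack of four from the bottom, lying up to 20 mm short of each fence and a few degrees askew. Origin: centre of its underside
- frame1: aluminium phone display frame with a black top, 70 (x) by 142 (y) by 6 mm, 50 to 100 g, loose; number 2 of the stack of four from the bottom, lying up to 20 mm short of each fence and a few degrees askew. Origin: centre of its underside
- frame2: aluminium phone display frame with a black top, 70 (x) by 142 (y) by 6 mm, 50 to 100 g, loose; number 3 of the stack of four from the bottom, lying up to 20 mm short of each fence and a few degrees askew. Origin: centre of its underside
- frame3: aluminium phone display frame with a black top, 70 (x) by 142 (y) by 6 mm, 50 to 100 g, loose; number 4 of the stack of four from the bottom, lying up to 20 mm short of each fence and a few degrees askew. Origin: centre of its underside
- phone: bystander: a white phone, 70 by 142 by 8 mm, lying on the bench off the jig's -y end. Origin: centre of its underside
- screwdriver: bystander: a screwdriver 150 mm long lying on the bench beyond the far fence. Origin: its middle, underside
- spool: bystander: a grey spool 48 mm across, 36 mm tall, standing beyond the jig's far edge near the pump. Origin: centre of its underside

How it is judged:
By the outcome, as a careful person would: the job done as asked, in the order asked, and still so for the second after the job is handed in, while the arm keeps its last pose, push and grip.
It also fails if it takes over 64 s, if anything falls off the work surface, if the arm or the gripper's body presses on something with over 40 N, if the wrist force passes 120 N, or if a joint passes its speed limit or range.

## Working session

There is one attempt and no reset: what is moved stays moved. The work goes in short steps, Python scripts to look and compute and a tool call to move; the robot and the scene stay as the last step left them, time stands still between calls to the robot, and variables do not carry over. Pictures are saved under pics/ and viewed, at most 13 in all, crops included, and the job is handed in when it is done.

Besides the shell and the picture viewer there is one more tool, called as name(argument=value, ...), one argument or row to a line, values as JSON. servo_tool: Moves the arm, as the interface text tells. Shifts and turns lie within -1 to 1; 1 stands for 0.15 m of shift or 180 degrees of turn. Its arguments: {"type":"object","properties":{"series":{"type":"array","items":{"type":"array","items":{"type":"number"}}},"newtons":{"type":"number"}},"required":["series"]}

```bash
mkdir -p pics; cat > h.py <<'E'
import numpy as np, cv2
from workcell import bot
from scipy.spatial.transform import Rotation as Ro
def K(ci):
    f=210/np.tan(np.radians(ci["vertical_fov"])/2)
    return np.array([[f,0,ci["cx"]],[0,f,ci["cy"]],[0,0,1.]])
def proj(ci,X):
    X=np.atleast_2d(X).astype(float)
    return cv2.projectPoints(X,cv2.Rodrigues(np.array(ci["R"]))[0],np.array(ci["t"]),K(ci),np.array(ci["dist"]))[0][:,0]
def ray(ci,uv):
    n=cv2.undistortPoints(np.array(uv,float).reshape(-1,1,2),K(ci),np.array(ci["dist"]))[:,0]
    R=np.array(ci["R"]);C=-R.T@np.array(ci["t"])
    return C,np.c_[n,np.ones(len(n))]@R
def onz(ci,uv,z):
    C,d=ray(ci,uv); return C+d*((z-C[2])/d[:,2])[:,None]
def snap(cam,name):
    ci=bot.camera_info(cam); im=bot.read_camera(cam); cv2.imwrite(f"pics/{name}.png",im[:,:,::-1]); return ci,im
E
python3 - <<'E'
from h import *
s=bot.read_state();print(s["time"],s["tool_pos"],s["tcp_rot"],s["wrist_force"])
for c in ("top","side"):
    ci,im=snap(c,c+"0"); print(c,(-np.array(ci["R"]).T@ci["t"]).round(3))
    for t in ("jig","seat","bore","rod","frame3","phone","screwdriver","spool"):
        m=bot.mark_of(t,c)
        for q in m[:1]:
            r,cc=q["at"];uv=[cc*560,r*420]
            print(t,round(q["score"],2),np.round(uv,1),onz(ci,[uv],{"seat":.02,"frame3":.038,"bore":.028,"rod":.028}.get(t,0))[0].round(4))
E
```

```text
0.0 [0.16862415 0.65284642 0.22994146] [-0.39603404 -3.11615645  0.00348659] [-0.6674721   0.7396945  -0.71497727]
top [ 0.493 -0.053  0.892]
bore 0.95 [226.7 226. ] [0.5874 0.0504 0.028 ]
rod 0.6 [230.1 227.7] [0.5841 0.0439 0.028 ]
frame3 0.93 [294.7 256. ] [ 0.5297 -0.0786  0.038 ]
phone 0.8 [400.7 270.2] [ 0.503  -0.2866  0.    ]
spool 0.96 [233.7 162.8] [0.7181 0.0416 0.    ]
side [ 0.364 -0.451  0.53 ]
bore 0.74 [224.8 205.9] [0.5844 0.0489 0.028 ]
frame3 0.86 [233.8 261.8] [ 0.5302 -0.0843  0.038 ]
phone 0.77 [287.8 386. ] [ 0.4997 -0.2801  0.    ]
screwdriver 0.83 [309.6 281.2] [ 0.627  -0.1598  0.    ]
spool 0.75 [284.3 194.7] [0.7138 0.0401 0.    ]
```

View pics/top0.png

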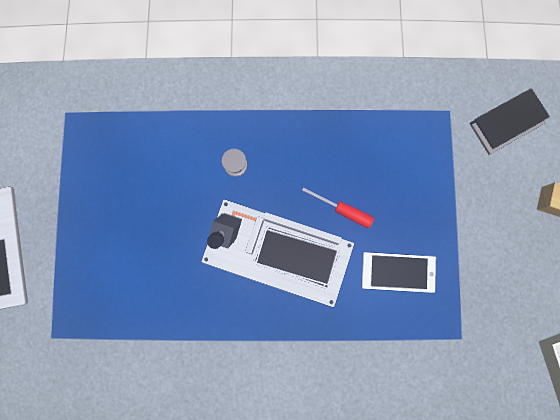

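View pics/side0.png

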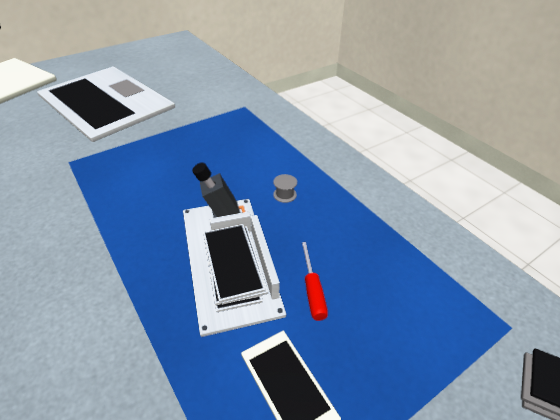

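The top view shows the jig turned, with bed corners near (222,200), (354,241), (334,306) and (203,263). The knob is near (215,240), the phone at (400,272) and the spool at (234,162). The side view agrees: fences are on the far side and the stack is clearly staggered.

```bash
python3 - <<'E'
from h import *
ci=bot.camera_info("top")
c=onz(ci,[[222,200],[354,241],[334,306],[203,263]],.01); print(c.round(4))
d=(c[0]-c[1]+c[3]-c[2])/2; yaw=np.arctan2(-d[0],d[1]);print("yaw",np.degrees(yaw),"centre",c.mean(0),np.linalg.norm(d[:2]))
s=bot.read_state();R=Ro.from_rotvec(s["tcp_rot"]).as_matrix();print(R.round(3),s["width"])
cw=bot.camera_info("wrist");C=-np.array(cw["R"]).T@cw["t"];print("cam in tool",R.T@(C-s["tool_pos"]),(np.array(cw["R"])@R).round(2),cw["vertical_fov"])
E
```

```text
[[ 0.6407  0.0626  0.01  ]
 [ 0.5596 -0.1947  0.01  ]
 [ 0.4355 -0.154   0.01  ]
 [ 0.5175  0.0976  0.01  ]]
yaw -17.76594708983289 centre [ 0.53832597 -0.04713252  0.01      ] 0.2671628725852047
[[-0.968  0.25   0.   ]
 [ 0.25   0.968  0.   ]
 [ 0.     0.    -1.   ]] 0.9965213599695437
cam in tool [ 0.07746974  0.00035412 -0.14213788] [[ 0.    1.    0.  ]
 [-0.95  0.   -0.31]
 [-0.31 -0.    0.95]] 65.84200739061703
```

servo_tool(
  series=[
    [0.43, -0.9, 0.1, 0, 0, 0, 0],
    [0.43, -0.9, 0.1, 0, 0, 0, 0],
    [0.43, -0.9, 0.1, 0, 0, 0, 0],
  ],
)

```text
time: 1.2
tool_pos: [0.2335, 0.5175, 0.246]
tcp_rot: [0.394, 3.117, -0.001]
wrist_force: [1.2, -0.1, -0.2]
width: 1.003
grip_force: 0.0
```

servo_tool(
  series=[
    [0.43, -0.9, 0.1, 0, 0, 0, 0],
    [0.43, -0.9, 0.1, 0, 0, 0, 0],
    [0.43, -0.9, 0.1, 0, 0, 0, 0],
  ],
)

```text
time: 1.5
tool_pos: [0.298, 0.3824, 0.2616]
tcp_rot: [0.395, 3.116, 0.001]
wrist_force: [1.4, -0.2, 0.7]
width: 0.995
grip_force: 0.0
```

servo_tool(
  series=[
    [0.43, -0.9, 0.1, 0, 0, 0, 0],
    [0.43, -0.9, 0.1, 0, 0, 0, 0],
    [0.43, -0.9, 0.1, 0, 0, 0, 0],
  ],
)

```text
time: 1.8
tool_pos: [0.3623, 0.2477, 0.2768]
tcp_rot: [0.395, 3.116, 0.001]
wrist_force: [1.6, 0.6, 1.3]
width: 1.001
grip_force: 0.0
```

servo_tool(
  series=[
    [0.43, -0.9, 0.05, 0, 0, 0, 0],
    [0.43, -0.9, 0.05, 0, 0, 0, 0],
    [0.43, -0.9, 0.05, 0, 0, 0, 0],
  ],
)

```text
time: 2.1
tool_pos: [0.4269, 0.1126, 0.2843]
tcp_rot: [0.396, 3.115, 0.001]
wrist_force: [2.2, 0.9, -0.2]
width: 0.999
grip_force: 0.0
```

servo_tool(
  series=[
    [0.43, -0.9, 0, 0, 0, -0.018, 0],
    [0.43, -0.9, 0, 0, 0, -0.018, 0],
    [0.43, -0.9, 0, 0, 0, -0.018, 0],
    [0.43, -0.9, 0, 0, 0, -0.018, 0],
    [0.43, -0.9, 0, 0, 0, -0.018, 0],
  ],
)

```text
time: 2.6
tool_pos: [0.4909, -0.0215, 0.2835]
tcp_rot: [-0.489, -3.103, -0.001]
wrist_force: [0.4, 0.7, 0.2]
width: 0.996
grip_force: 0.0
```

```bash
python3 - <<'E'
from h import *
s=bot.read_state();print(s["time"],s["tool_pos"],s["tcp_rot"],s["wrist_force"])
c="wrist";ci,im=snap(c,"w1")
cv2.imwrite("pics/w1b.png",cv2.resize(im[:,:,::-1],(800,600),interpolation=cv2.INTER_CUBIC))
import json;json.dump({k:np.array(v).tolist() for k,v in ci.items()},open("w1.json","w"))
for t in ("seat","bore","rod","frame0","frame3"):
    for q in bot.mark_of(t,c)[:1]:
        r,cc=q["at"];uv=[cc*560,r*420]
        print(t,round(q["score"],2),np.round(uv,1),onz(ci,[uv],{"seat":.02,"frame3":.038,"frame0":.02}.get(t,.028))[0].round(4))
E
```

```text
2.6 [ 0.49089555 -0.02145003  0.28353948] [-4.88685839e-01 -3.10261851e+00 -6.89276376e-04] [0.40612986 0.6694997  0.22450969]
bore 0.74 [352.8 223.7] [0.5873 0.0516 0.028 ]
rod 0.96 [353.9 222.3] [0.5859 0.0534 0.028 ]
frame0 0.76 [238.6 213.9] [ 0.5309 -0.0879  0.02  ]
frame3 0.76 [238.6 213.9] [ 0.5259 -0.0838  0.038 ]
```

View pics/w1b.png

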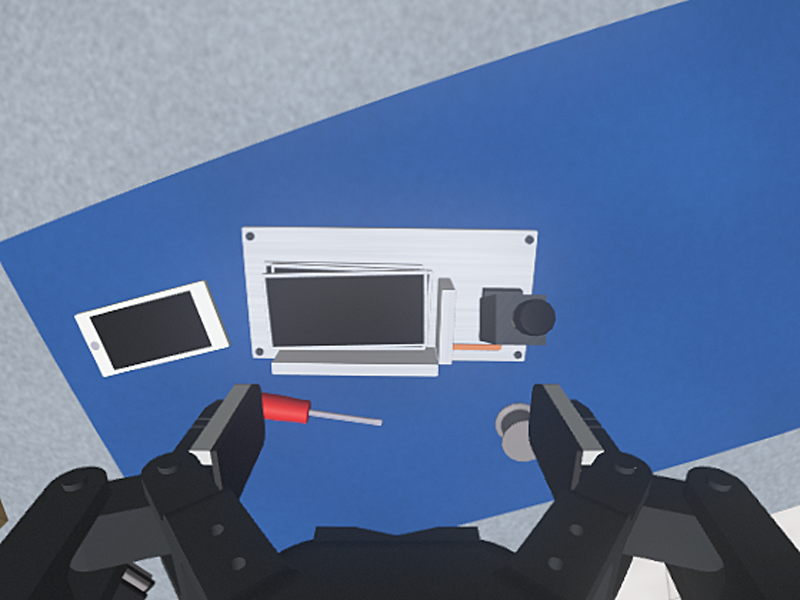

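The wrist view (800 px wide) shows the bed corners at about (243,227), (538,232), (526,361) and (250,360). The stack sits short of both fences, the lower frames stick out on the -x and +y sides, and the knob is at (535,317).

```bash
python3 - <<'E'
from h import *
import json
from scipy.optimize import least_squares
cw=json.load(open("w1.json"));ct=bot.camera_info("top")
P=np.array([[-65,-135,10],[-65,135,10],[65,135,10],[65,-135,10]])/1e3
g=lambda n:cv2.cvtColor(cv2.imread(n),cv2.COLOR_BGR2GRAY)
def sub(n,uv): return cv2.cornerSubPix(g(n),np.float32(uv).reshape(-1,1,2),(4,4),(-1,-1),(3,50,.01))[:,0]
uw0=np.array([[243,227],[538,232],[526,361],[250,360]])*.7
uw=sub("pics/w1.png",uw0); ut=sub("pics/top0.png",[[334,306],[203,263],[222,200],[354,241]])
print((uw/.7).round(1),ut.round(1))
def W(p,X):
    c,s=np.cos(p[2]),np.sin(p[2]);return X@np.array([[c,s,0],[-s,c,0],[0,0,1]])+[p[0],p[1],0]
for sel in ("w","t","wt"):
    def f(p):
        r=[]
        if "w" in sel:r.append(proj(cw,W(p,P))-uw)
        if "t" in sel:r.append(proj(ct,W(p,P))-ut)
        return np.concatenate(r).ravel()
    o=least_squares(f,[.538,-.047,-.31],loss="soft_l1");print(sel,o.x[:2].round(4),np.degrees(o.x[2]).round(2),f(o.x).round(1))
p=o.x;np.save("jig.npy",p)
B=W(p,np.array([[14,105,28]])/1e3)[0];print("bore",B,"seat",W(p,np.array([[15,-26,20]])/1e3))
a=W([0,0,p[2]],np.array([[-np.sin(np.radians(20)),0,np.cos(np.radians(20))]]))[0]
print("knob",B+a*.093,proj(cw,B+a*.104)/.7, "axis",a)
im=cv2.imread("pics/w1b.png")
def rect(x0,x1,y0,y1,z,col):
    q=proj(cw,W(p,np.array([[x0,y0,z],[x1,y0,z],[x1,y1,z],[x0,y1,z]])/1e3))/.7
    cv2.polylines(im,[np.int32(q.round())],True,col,1)
rect(-65,65,-135,135,10,(0,0,255));rect(-20,50,-97,45,44,(0,255,0))
rect(-20,50,45,57,50,(255,0,255));rect(50,60,-105,45,50,(255,255,0))
for z in (82,104):
    th=np.linspace(0,6.28,40);q=proj(cw,B+a*z/1e3+np.outer(np.cos(th),W([0,0,p[2]],np.array([[0,.013,0]]))[0])+np.outer(np.sin(th),np.cross(a,W([0,0,p[2]],np.array([[0,.013,0]]))[0])))/.7
    cv2.polylines(im,[np.int32(q.round())],True,(0,165,255),1)
cv2.imwrite("pics/w1c.png",cv2.resize(im[200:400,220:580],(792,440),interpolation=cv2.INTER_CUBIC))
E
```

```text
[[242.1 228.1]
 [536.1 232. ]
 [522.2 359.4]
 [254.  356.3]] [[332.3 306.1]
 [201.5 260.2]
 [224.  199.7]
 [353.3 243.7]]
w [ 0.54   -0.0446] -18.66 [-1.4 -0.7  1.5 -0.7  1.5  1.7 -1.6  1.5]
t [ 0.5387 -0.0461] -19.4 [ 0.6  1.5 -1.2  0.3 -0.5 -1.8  0.9 -0.4]
wt [ 0.5394 -0.0453] -18.96 [-1.9 -1.5  1.  -0.4  0.6  2.  -2.6  0.8  0.6  0.7 -1.5  0.6 -1.3 -1.8
  0.5 -1.3]
bore [0.58674191 0.04941281 0.028     ] seat [[ 0.54512336 -0.07480432  0.02      ]]
knob [0.55665986 0.05974777 0.11539141] [[536.41296527 320.34053215]] axis [-0.32346285  0.11112858  0.93969262]
```

View pics/w1c.png

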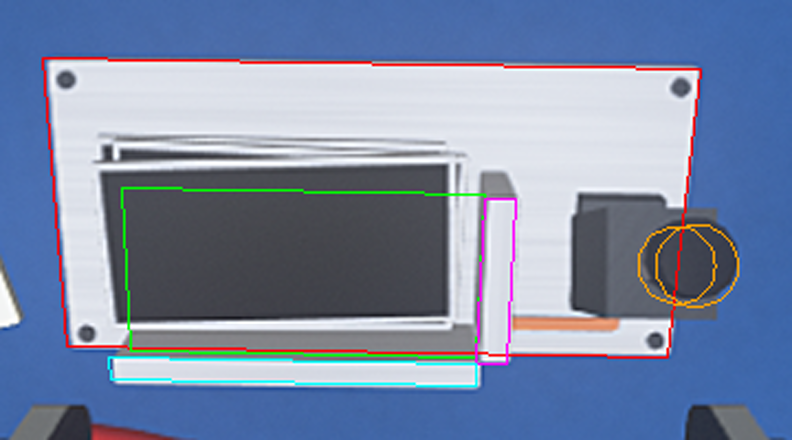

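The overlay matches the bed, fences and knob closely. Next I move down on the -x side with the gripper open, to use as a two-point pusher.

servo_tool(
  series=[
    [-0.246, -0.175, -0.93, 0, 0, -0.006, 0],
    [-0.246, -0.175, -0.93, 0, 0, -0.006, 0],
    [-0.246, -0.175, -0.93, 0, 0, -0.006, 0],
    [-0.246, -0.175, -0.93, 0, 0, -0.006, 0],
  ],
)

```text
time: 3.3
tool_pos: [0.4458, -0.0452, 0.1369]
tcp_rot: [-0.51, -3.084, 0.001]
wrist_force: [-0.2, 0.4, -0.5]
width: 1.002
grip_force: 0.0
```

servo_tool(
  series=[
    [0, 0, -0.3, 0, 0, 0, 0],
    [0, 0, -0.6, 0, 0, 0, 0],
    [0, 0, -0.8, 0, 0, 0, 0],
    [0, 0, -0.94, 0, 0, 0, 0],
    [0, 0, -0.94, 0, 0, 0, 0],
    [0, 0, -0.94, 0, 0, 0, 0],
  ],
)

```text
time: 3.9
tool_pos: [0.4564, -0.0464, 0.0051]
tcp_rot: [0.511, 3.097, 0.0]
wrist_force: [-0.3, 0.4, -0.1]
width: 0.994
grip_force: 0.0
```

```bash
cat >> h.py <<'E'
def st():
    s=bot.read_state();p=np.load("jig.npy");c,n=np.cos(p[2]),np.sin(p[2]);M=np.array([[c,n,0],[-n,c,0],[0,0,1]])
    R=Ro.from_rotvec(s["tcp_rot"]).as_matrix()
    print(round(s["time"],2),"jig mm",(M@(np.array(s["tool_pos"])-[p[0],p[1],0])*1e3).round(1),"Fjig",(M@s["wrist_force"]).round(1),"tool in jig",(M@R).round(3).tolist(),s["width"])
E
python3 - <<'E'
from h import *
st();ci,im=snap("side","s1")
E
```

```text
3.9 jig mm [-78.1 -28.    5.1] Fjig [-0.4  0.3 -0.1] tool in jig [[-1.0, -0.004, 0.003], [-0.004, 1.0, 0.001], [-0.003, 0.001, -1.0]] 0.9938845641200513
```

View pics/s1.png

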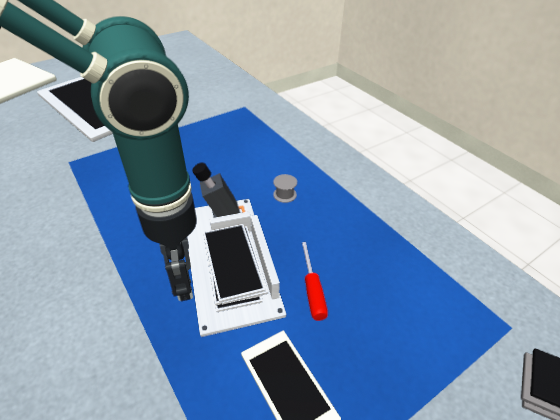

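The side view shows the open gripper standing upright beside the stack on the -x side, clear of everything. Now the slow push to +x.

servo_tool(
  series=[
    [0.02, -0.007, -0.02, 0, 0, 0, 0],
    [0.045, -0.015, -0.022, 0, 0, 0, 0],
    [0.07, -0.024, -0.022, 0, 0, 0, 0],
    [0.095, -0.033, -0.022, 0, 0, 0, 0],
    [0.12, -0.041, -0.022, 0, 0, 0, 0],
    [0.14, -0.048, -0.022, 0, 0, 0, 0],
    [0.16, -0.055, -0.022, 0, 0, 0, 0],
    [0.18, -0.062, -0.022, 0, 0, 0, 0],
    [0.2, -0.069, -0.022, 0, 0, 0, 0],
    [0.21, -0.072, -0.022, 0, 0, 0, 0],
    [0.21, -0.072, -0.022, 0, 0, 0, 0],
  ],
)

```text
time: 5.05
tool_pos: [0.4854, -0.0576, -0.0003]
tcp_rot: [-0.513, -3.099, 0.0]
wrist_force: [-0.5, -0.5, -0.1]
width: 0.997
grip_force: 0.1
```

```bash
python3 -c "
from h import *
st()"
```

```text
5.05 jig mm [-47.1 -29.1  -0.3] Fjig [-0.3 -0.6 -0.1] tool in jig [[-1.0, -0.003, -0.0], [-0.003, 1.0, -0.0], [0.0, -0.0, -1.0]] 0.9969991963034399
```

servo_tool(
  series=[
    [0.009, -0.003, 0.008, 0, 0, 0, 0],
    [0.018, -0.006, 0.008, 0, 0, 0, 0],
    [0.027, -0.009, 0.008, 0, 0, 0, 0],
    [0.036, -0.012, 0.008, 0, 0, 0, 0],
    [0.045, -0.0155, 0.008, 0, 0, 0, 0],
    [0.054, -0.0185, 0.008, 0, 0, 0, 0],
    [0.063, -0.0217, 0.008, 0, 0, 0, 0],
    [0.072, -0.025, 0.008, 0, 0, 0, 0],
    [0.072, -0.025, 0.008, 0, 0, 0, 0],
  ],
)

```text
time: 5.95
tool_pos: [0.4964, -0.0613, 0.001]
tcp_rot: [0.513, 3.099, -0.0]
wrist_force: [-1.1, -0.4, -0.5]
width: 0.997
grip_force: 0.7
```

```bash
python3 -c "
from h import *
st()"
```

```text
5.95 jig mm [-35.5 -29.1   1. ] Fjig [-1.  -0.7 -0.5] tool in jig [[-1.0, -0.003, 0.0], [-0.003, 1.0, -0.0], [-0.0, -0.0, -1.0]] 0.9973828962989127
```

servo_tool(
  series=[
    [0.0063, -0.0022, 0, 0, 0, 0, 0],
    [0.0126, -0.0043, 0, 0, 0, 0, 0],
    [0.019, -0.0065, 0, 0, 0, 0, 0],
    [0.025, -0.0087, 0, 0, 0, 0, 0],
    [0.025, -0.0087, 0, 0, 0, 0, 0],
  ],
)

```text
time: 6.45
tool_pos: [0.4998, -0.0626, 0.0009]
tcp_rot: [-0.513, -3.099, 0.0]
wrist_force: [-4.2, 0.2, 0.6]
width: 1.002
grip_force: 1.9
```

servo_tool(
  series=[
    [0.0063, -0.0022, 0, 0, 0, 0, 0],
    [0.0063, -0.0022, 0, 0, 0, 0, 0],
  ],
)

```text
time: 6.65
tool_pos: [0.4997, -0.0626, 0.0009]
tcp_rot: [-0.512, -3.097, -0.0]
wrist_force: [-7.0, 1.5, 4.7]
width: 1.004
grip_force: 3.5
```

servo_tool(
  series=[
    [0.0063, -0.0022, 0, 0, 0, 0, 0],
    [0.0063, -0.0022, 0, 0, 0, 0, 0],
  ],
)

```text
time: 6.85
tool_pos: [0.4996, -0.0626, 0.0008]
tcp_rot: [-0.512, -3.095, -0.001]
wrist_force: [-9.4, 2.4, 7.7]
width: 0.992
grip_force: 4.9
```

```bash
python3 -c "
from h import *
st()"
```

```text
6.85 jig mm [-32.  -29.2   0.8] Fjig [-9.7 -0.8  7.7] tool in jig [[-1.0, -0.003, -0.005], [-0.003, 1.0, -0.0], [0.005, -0.0, -1.0]] 0.9918780262209228
```

Contact at -32 mm, with the force rising to 10 N, so the stack is against the far fence. Next I retract, lift and check the joints for the quarter turn.

servo_tool(
  series=[
    [-0.06, 0.021, 0, 0, 0, 0, 1],
    [-0.13, 0.045, 0.03, 0, 0, 0, 1],
    [-0.13, 0.045, 0.3, 0, 0, 0, 1],
    [-0.13, 0.045, 0.6, 0, 0, 0, 1],
    [-0.13, 0.045, 0.7, 0, 0, 0, 1],
    [-0.13, 0.045, 0.7, 0, 0, 0, 1],
  ],
)

```text
time: 7.45
tool_pos: [0.4855, -0.057, 0.1101]
tcp_rot: [0.512, 3.09, -0.0]
wrist_force: [0.4, 0.4, -0.4]
width: 0.005
grip_force: 0.0
```

```bash
python3 -c "
from h import *
st();print(bot.read_state()['q'])
ci,im=snap('top','t2');cv2.imwrite('pics/t2c.png',cv2.resize(im[180:320,180:380,::-1],(800,560),interpolation=cv2.INTER_CUBIC))"
```

```text
7.45 jig mm [-47.2 -28.5 110.1] Fjig [ 0.3  0.5 -0.4] tool in jig [[-1.0, -0.003, 0.009], [-0.003, 1.0, 0.001], [-0.009, 0.001, -1.0]] 0.005030817218122792
[-1.67719184e-01  1.68792277e-02  2.12235847e+00 -6.89996272e-05
  9.93318740e-01 -1.41027513e+00]
```

View pics/t2c.png

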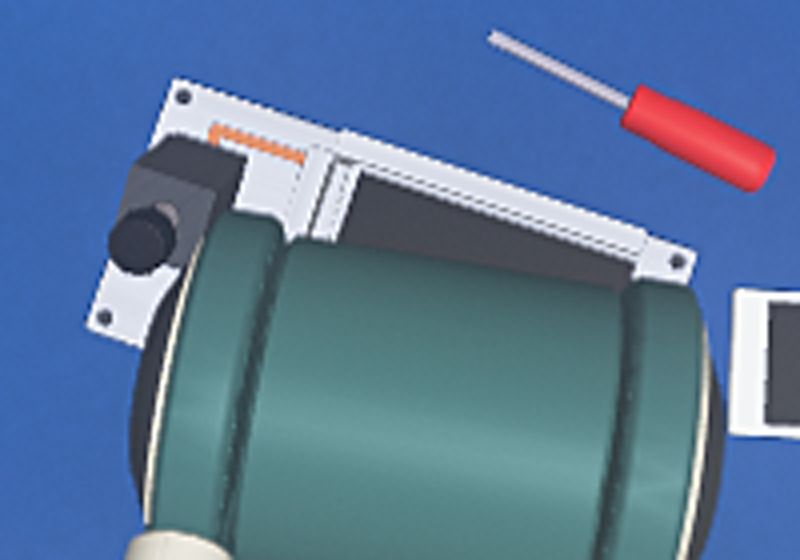

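The top view shows the stack along the far fence, with a small gap left to the side fence; the arm hides the rest. Moving to the -y end with a quarter turn, gripper shut.

servo_tool(
  series=[
    [0.05, -0.29, 0, 0, 0, -0.045, 1],
    [0.1, -0.58, 0, 0, 0, -0.09, 1],
    [0.153, -0.873, 0, 0, 0, -0.135, 1],
    [0.153, -0.873, 0, 0, 0, -0.18, 1],
    [0.153, -0.873, 0, 0, 0, -0.225, 1],
    [0.153, -0.873, 0, 0, 0, -0.27, 1],
    [0.153, -0.873, 0, 0, 0, -0.315, 1],
    [0.153, -0.873, 0, 0, 0, -0.36, 1],
    [0.153, -0.873, 0, 0, 0, -0.405, 1],
    [0.153, -0.873, 0, 0, 0, -0.45, 1],
    [0.153, -0.873, 0, 0, 0, -0.49, 1],
    [0.153, -0.873, 0, 0, 0, -0.5, 1],
    [0.153, -0.873, 0, 0, 0, -0.5, 1],
  ],
)

```text
time: 8.8
tool_pos: [0.5037, -0.1868, 0.1037]
tcp_rot: [-2.552, -1.827, 0.003]
wrist_force: [-0.1, -0.0, -0.3]
width: 0.002
grip_force: 0.0
```

```bash
python3 -c "
from h import *
st();print(bot.read_state()['q'])"
```

```text
8.8 jig mm [  12.2 -145.3  103.7] Fjig [-0.1 -0.1 -0.3] tool in jig [[-0.003, 1.0, -0.004], [1.0, 0.003, 0.0], [0.0, -0.004, -1.0]] 0.0018484007006356053
[-4.01408610e-01  1.23687952e-01  2.02086502e+00 -2.79342629e-05
  1.00080372e+00 -7.31507240e-02]
```

servo_tool(
  series=[
    [0.03, -0.01, -0.25, 0, 0, 0, 1],
    [0.03, -0.01, -0.45, 0, 0, 0, 1],
    [0.03, -0.01, -0.55, 0, 0, 0, 1],
    [0.03, -0.01, -0.59, 0, 0, 0, 1],
    [0.03, -0.01, -0.59, 0, 0, 0, 1],
  ],
)

```text
time: 9.3
tool_pos: [0.509, -0.1886, 0.0165]
tcp_rot: [-2.553, -1.828, 0.002]
wrist_force: [0.5, 0.3, -1.1]
width: 0.002
grip_force: 0.0
```

```bash
python3 -c "
from h import *
st()"
```

```text
9.3 jig mm [  17.8 -145.3   16.5] Fjig [ 0.4  0.4 -1.1] tool in jig [[-0.003, 1.0, -0.002], [1.0, 0.003, 0.0], [0.0, -0.002, -1.0]] 0.002359731452667316
```

servo_tool(
  series=[
    [0.0065, 0.019, -0.015, 0, 0, 0, 1],
    [0.013, 0.038, -0.015, 0, 0, 0, 1],
    [0.0195, 0.057, -0.015, 0, 0, 0, 1],
    [0.026, 0.076, -0.015, 0, 0, 0, 1],
    [0.0305, 0.088, -0.015, 0, 0, 0, 1],
    [0.035, 0.101, -0.015, 0, 0, 0, 1],
    [0.039, 0.113, -0.015, 0, 0, 0, 1],
    [0.0435, 0.126, -0.015, 0, 0, 0, 1],
    [0.048, 0.139, -0.015, 0, 0, 0, 1],
    [0.052, 0.151, -0.015, 0, 0, 0, 1],
    [0.0565, 0.164, -0.015, 0, 0, 0, 1],
    [0.061, 0.176, -0.015, 0, 0, 0, 1],
    [0.065, 0.189, -0.015, 0, 0, 0, 1],
    [0.065, 0.189, -0.015, 0, 0, 0, 1],
  ],
)

```text
time: 10.7
tool_pos: [0.5197, -0.1603, 0.0153]
tcp_rot: [-2.554, -1.829, -0.0]
wrist_force: [-0.9, -0.8, -0.4]
width: 0.001
grip_force: 0.1
```

servo_tool(
  series=[
    [0.002, 0.006, 0, 0, 0, 0, 1],
    [0.0043, 0.0126, 0, 0, 0, 0, 1],
    [0.0065, 0.019, 0, 0, 0, 0, 1],
    [0.0087, 0.025, 0, 0, 0, 0, 1],
    [0.0087, 0.025, 0, 0, 0, 0, 1],
  ],
)

```text
time: 11.2
tool_pos: [0.5209, -0.1567, 0.0153]
tcp_rot: [-2.554, -1.829, -0.0]
wrist_force: [-0.5, -0.9, -0.8]
width: -0.003
grip_force: 0.9
```

```bash
python3 -c "
from h import *
st()"
```

```text
11.2 jig mm [  18.7 -111.4   15.3] Fjig [-0.2 -1.  -0.8] tool in jig [[-0.003, 1.0, -0.0], [1.0, 0.003, 0.0], [0.0, -0.0, -1.0]] -0.0025364974163184246
```

servo_tool(
  series=[
    [0.002, 0.006, 0, 0, 0, 0, 1],
    [0.0043, 0.0126, 0, 0, 0, 0, 1],
    [0.0043, 0.0126, 0, 0, 0, 0, 1],
  ],
)

```text
time: 11.5
tool_pos: [0.5215, -0.1549, 0.0153]
tcp_rot: [-2.554, -1.829, 0.0]
wrist_force: [0.4, -1.9, -0.8]
width: -0.003
grip_force: 1.1
```

servo_tool(
  series=[
    [0.002, 0.006, 0, 0, 0, 0, 1],
    [0.0043, 0.0126, 0, 0, 0, 0, 1],
    [0.0043, 0.0126, 0, 0, 0, 0, 1],
  ],
)

```text
time: 11.8
tool_pos: [0.5222, -0.1529, 0.0153]
tcp_rot: [-2.554, -1.829, -0.0]
wrist_force: [-0.3, -1.3, -0.6]
width: 0.0
grip_force: 1.1
```

```bash
python3 -c "
from h import *
st()"
```

```text
11.8 jig mm [  18.7 -107.3   15.3] Fjig [ 0.1 -1.3 -0.6] tool in jig [[-0.003, 1.0, -0.0], [1.0, 0.003, 0.0], [0.0, -0.0, -1.0]] 0.0002184774616555599
```

servo_tool(
  series=[
    [0.002, 0.006, 0, 0, 0, 0, 1],
    [0.0043, 0.0126, 0, 0, 0, 0, 1],
    [0.0043, 0.0126, 0, 0, 0, 0, 1],
  ],
)

```text
time: 12.1
tool_pos: [0.5222, -0.1529, 0.0153]
tcp_rot: [2.552, 1.83, -0.004]
wrist_force: [-4.3, -10.5, -0.4]
width: -0.001
grip_force: 5.2
```

```bash
python3 -c "
from h import *
st();ci,im=snap('side','s3');cv2.imwrite('pics/s3c.png',cv2.resize(im[140:350,160:320,::-1],(457,600),interpolation=cv2.INTER_CUBIC))"
```

```text
12.1 jig mm [  18.6 -107.3   15.3] Fjig [ -0.6 -11.3  -0.4] tool in jig [[-0.004, 1.0, -0.0], [1.0, 0.004, -0.003], [-0.003, -0.0, -1.0]] -0.0008328598016112997
```

View pics/s3c.png

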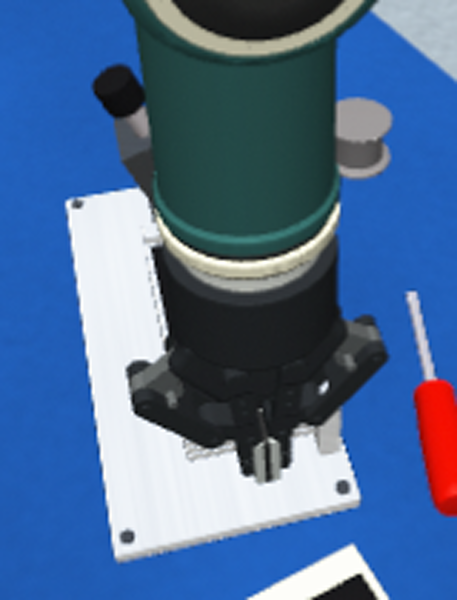

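Contact is firm at 11 N in y: -107.3 is the end stop. In the side view the closed fingertips are against the stack's -y end. Backing off, then a second tap in x.

servo_tool(
  series=[
    [-0.017, -0.05, 0, 0, 0, 0, 1],
    [-0.033, -0.095, 0.05, 0, 0, 0, 1],
    [-0.033, -0.095, 0.35, 0, 0, 0, 1],
    [-0.033, -0.095, 0.6, 0, 0, 0, 1],
    [-0.033, -0.095, 0.65, 0, 0, 0, 1],
  ],
)

```text
time: 12.65
tool_pos: [0.5218, -0.1668, 0.1189]
tcp_rot: [2.548, 1.824, 0.01]
wrist_force: [0.6, 0.5, 0.5]
width: 0.003
grip_force: 0.0
```

servo_tool(
  series=[
    [-0.1, 0.25, 0, 0, 0, 0.045, 0.5],
    [-0.2, 0.5, 0, 0, 0, 0.09, 0],
    [-0.307, 0.768, 0, 0, 0, 0.135, 0],
    [-0.307, 0.768, 0, 0, 0, 0.18, 0],
    [-0.307, 0.768, 0, 0, 0, 0.225, 0],
    [-0.307, 0.768, 0, 0, 0, 0.27, 0],
    [-0.307, 0.768, 0, 0, 0, 0.315, 0],
    [-0.307, 0.768, 0, 0, 0, 0.36, 0],
    [-0.307, 0.768, 0, 0, 0, 0.405, 0],
    [-0.307, 0.768, 0, 0, 0, 0.45, 0],
    [-0.307, 0.768, 0, 0, 0, 0.49, 0],
    [-0.307, 0.768, 0, 0, 0, 0.499, 0],
    [-0.307, 0.768, 0, 0, 0, 0.499, 0],
  ],
)

```text
time: 13.95
tool_pos: [0.4717, -0.0501, 0.1127]
tcp_rot: [-0.521, -3.098, -0.001]
wrist_force: [-0.0, 0.3, -0.1]
width: 1.0
grip_force: 0.0
```

```bash
python3 -c "
from h import *
st()
ci,im=snap('wrist','w4');st();
p=np.load('jig.npy');c,n=np.cos(p[2]),np.sin(p[2])
W=lambda X:np.array(X)/1e3@np.array([[c,n,0],[-n,c,0],[0,0,1]])+[p[0],p[1],0]
q=proj(ci,W([[-20,-97,44],[50,-97,44],[50,45,44],[-20,45,44]]));print(q)
lo=np.clip(q.min(0)-40,0,[560,420]).astype(int);hi=np.clip(q.max(0)+40,0,[560,420]).astype(int)
k=im[lo[1]:hi[1],lo[0]:hi[0],::-1];f=min(800/k.shape[1],600/k.shape[0]);print(lo,hi,f)
cv2.imwrite('pics/w4c.png',cv2.resize(k,None,fx=f,fy=f,interpolation=cv2.INTER_CUBIC))"
```

```text
13.95 jig mm [-62.5 -26.5 112.7] Fjig [-0.1  0.3 -0.1] tool in jig [[-1.0, 0.002, -0.0], [0.002, 1.0, 0.0], [0.0, 0.0, -1.0]] 1.000363780937868
14.0 jig mm [-62.5 -26.5 112.7] Fjig [-0.6  0.5  0.7] tool in jig [[-1.0, 0.003, -0.0], [0.003, 1.0, 0.0], [0.0, 0.0, -1.0]] 0.9989635478289459
[[181.59376844 277.23314935]
 [190.47321618 353.14250907]
 [365.33112138 352.88779771]
 [373.93084743 276.90677401]]
[141 236] [413 393] 2.9411764705882355
```

View pics/w4c.png

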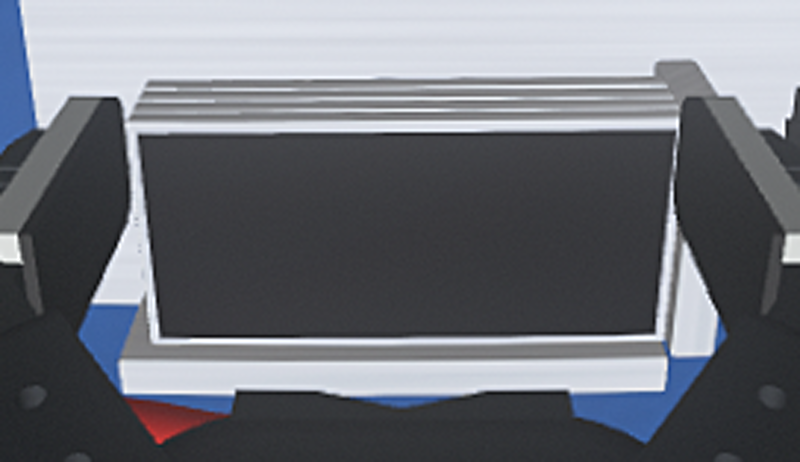

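The stack is nearly aligned with both fences, with only sliver-sized offsets at the -x edges (rows 80-130). Tapping in x again.

servo_tool(
  series=[
    [0, 0, -0.3, 0, 0, 0, 0],
    [0, 0, -0.55, 0, 0, 0, 0],
    [0, 0, -0.7, 0, 0, 0, 0],
    [0, 0, -0.74, 0, 0, 0, 0],
    [0.03, -0.01, -0.74, 0, 0, 0, 0],
    [0.06, -0.021, -0.74, 0, 0, 0, 0],
    [0.09, -0.031, -0.74, 0, 0, 0, 0],
    [0.12, -0.041, -0.74, 0, 0, 0, 0],
    [0.14, -0.048, -0.74, 0, 0, 0, 0],
    [0.155, -0.053, -0.74, 0, 0, 0, 0],
    [0.17, -0.058, -0.74, 0, 0, 0, 0],
    [0.178, -0.061, -0.74, 0, 0, 0, 0],
    [0.178, -0.061, -0.74, 0, 0, 0, 0],
  ],
)

```text
time: 15.3
tool_pos: [0.4985, -0.0594, 0.0018]
tcp_rot: [-0.518, -3.098, -0.0]
wrist_force: [-0.8, -0.4, 0.4]
width: 0.996
grip_force: 0.0
```

```bash
python3 -c "
from h import *
st()"
```

```text
15.3 jig mm [-34.1 -26.6   1.8] Fjig [-0.6 -0.6  0.4] tool in jig [[-1.0, 0.0, -0.0], [0.0, 1.0, -0.0], [0.0, -0.0, -1.0]] 0.9957610853017762
```

servo_tool(
  series=[
    [0.006, -0.002, 0, 0, 0, 0, 0],
    [0.0126, -0.0043, 0, 0, 0, 0, 0],
    [0.019, -0.0065, 0, 0, 0, 0, 0],
    [0.025, -0.0087, 0, 0, 0, 0, 0],
    [0.03, -0.0103, 0, 0, 0, 0, 0],
    [0.03, -0.0103, 0, 0, 0, 0, 0],
  ],
)

```text
time: 15.9
tool_pos: [0.5003, -0.06, 0.0012]
tcp_rot: [-0.516, -3.093, -0.001]
wrist_force: [-6.5, 2.7, 5.4]
width: 1.002
grip_force: 3.8
```

```bash
python3 -c "
from h import *
st()"
```

```text
15.9 jig mm [-32.2 -26.6   1.2] Fjig [-7.   0.5  5.4] tool in jig [[-1.0, -0.0, -0.006], [-0.0, 1.0, -0.0], [0.006, -0.0, -1.0]] 1.0022591435312997
```

servo_tool(
  series=[
    [0.0126, -0.0043, 0, 0, 0, 0, 0],
    [0.0126, -0.0043, 0, 0, 0, 0, 0],
  ],
)

```text
time: 16.1
tool_pos: [0.5003, -0.06, 0.0008]
tcp_rot: [-0.515, -3.089, -0.001]
wrist_force: [-11.9, 4.7, 9.9]
width: 1.0
grip_force: 6.3
```

servo_tool(
  series=[
    [-0.07, 0.024, 0, 0, 0, 0, 0],
    [-0.15, 0.051, 0.03, 0, 0, 0, 0],
    [-0.2, 0.068, 0.3, 0, 0, 0, 0],
    [-0.2, 0.068, 0.6, 0, 0, 0, 0],
    [-0.2, 0.068, 0.78, 0, 0, 0, 0],
    [-0.2, 0.068, 0.78, 0, 0, 0, 0],
    [-0.2, 0.068, 0.78, 0, 0, 0, 0],
  ],
)

```text
time: 16.8
tool_pos: [0.4753, -0.0514, 0.1198]
tcp_rot: [0.518, 3.096, -0.0]
wrist_force: [-0.2, -1.0, -1.4]
width: 1.001
grip_force: 0.0
```

```bash
python3 -c "
from h import *
st()
ci,im=snap('wrist','w5')
k=im[230:390,140:412,::-1];f=2.94
cv2.imwrite('pics/w5c.png',cv2.resize(k,None,fx=f,fy=f,interpolation=cv2.INTER_CUBIC))"
```

```text
16.8 jig mm [-58.6 -26.6 119.8] Fjig [ 0.1 -1.  -1.4] tool in jig [[-1.0, 0.001, 0.003], [0.001, 1.0, 0.0], [-0.003, 0.0, -1.0]] 1.0006557821353443
```

View pics/w5c.png

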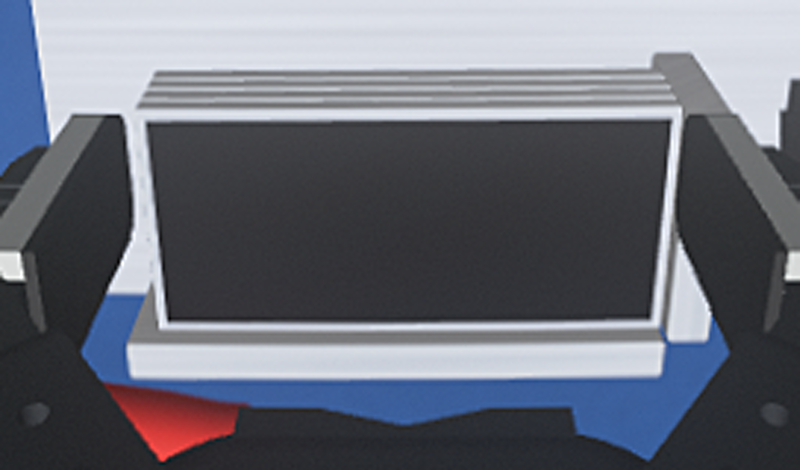

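The stack now looks like one clean block along the far fence. A second light tap in y follows, to take up any residual gap.

servo_tool(
  series=[
    [0.08, -0.27, 0, 0, 0, -0.045, 1],
    [0.17, -0.54, 0, 0, 0, -0.09, 1],
    [0.26, -0.815, 0, 0, 0, -0.135, 1],
    [0.26, -0.815, 0, 0, 0, -0.18, 1],
    [0.26, -0.815, 0, 0, 0, -0.225, 1],
    [0.26, -0.815, 0, 0, 0, -0.27, 1],
    [0.26, -0.815, 0, 0, 0, -0.315, 1],
    [0.26, -0.815, 0, 0, 0, -0.36, 1],
    [0.26, -0.815, 0, 0, 0, -0.405, 1],
    [0.26, -0.815, 0, 0, 0, -0.45, 1],
    [0.26, -0.815, 0, 0, 0, -0.49, 1],
    [0.26, -0.815, 0, 0, 0, -0.5, 1],
    [0.26, -0.815, 0, 0, 0, -0.5, 1],
  ],
)

```text
time: 18.15
tool_pos: [0.5123, -0.173, 0.1164]
tcp_rot: [-2.555, -1.823, 0.004]
wrist_force: [-0.8, -0.6, 0.4]
width: 0.003
grip_force: 0.0
```

```bash
python3 -c "
from h import *
st()"
```

```text
18.15 jig mm [  15.8 -129.5  116.4] Fjig [-0.6 -0.8  0.4] tool in jig [[0.0, 1.0, -0.004], [1.0, -0.0, 0.0], [0.0, -0.004, -1.0]] 0.0027922564465728554
```

servo_tool(
  series=[
    [0, 0, -0.3, 0, 0, 0, 1],
    [0, 0, -0.55, 0, 0, 0, 1],
    [0, 0, -0.66, 0, 0, 0, 1],
    [0, 0, -0.675, 0, 0, 0, 1],
    [0.01, 0.03, -0.675, 0, 0, 0, 1],
    [0.02, 0.06, -0.675, 0, 0, 0, 1],
    [0.03, 0.09, -0.675, 0, 0, 0, 1],
    [0.037, 0.107, -0.675, 0, 0, 0, 1],
    [0.043, 0.124, -0.675, 0, 0, 0, 1],
    [0.047, 0.137, -0.675, 0, 0, 0, 1],
    [0.047, 0.137, -0.675, 0, 0, 0, 1],
  ],
)

```text
time: 19.25
tool_pos: [0.5212, -0.1529, 0.0179]
tcp_rot: [2.557, 1.825, 0.0]
wrist_force: [-0.6, -0.6, -0.3]
width: -0.003
grip_force: 0.0
```

servo_tool(
  series=[
    [0.002, 0.006, 0, 0, 0, 0, 1],
    [0.0043, 0.0126, 0, 0, 0, 0, 1],
    [0.0043, 0.0126, 0, 0, 0, 0, 1],
  ],
)

```text
time: 19.55
tool_pos: [0.5213, -0.1526, 0.0178]
tcp_rot: [2.555, 1.825, -0.003]
wrist_force: [-1.7, -5.6, 2.4]
width: 0.005
grip_force: 3.1
```

```bash
python3 -c "
from h import *
st()"
```

```text
19.55 jig mm [  17.7 -107.3   17.8] Fjig [ 0.2 -5.8  2.4] tool in jig [[-0.0, 1.0, 0.0], [1.0, 0.0, -0.002], [-0.002, 0.0, -1.0]] 0.004506864238596359
```

y stop repeats at -107.3 mm, so the stack is seated. Backing off and moving to hover along the rod's axis, tilting 20 degrees.

servo_tool(
  series=[
    [0.0043, 0.0126, 0, 0, 0, 0, 1],
    [0.0043, 0.0126, 0, 0, 0, 0, 1],
    [-0.017, -0.05, 0, 0, 0, 0, 1],
    [-0.033, -0.095, 0.05, 0, 0, 0, 1],
    [-0.033, -0.095, 0.35, 0, 0, 0, 1],
    [-0.033, -0.095, 0.65, 0, 0, 0, 1],
    [-0.033, -0.095, 0.8, 0, 0, 0, 1],
  ],
)

```text
time: 20.25
tool_pos: [0.5188, -0.1663, 0.1423]
tcp_rot: [2.554, 1.821, 0.006]
wrist_force: [0.5, -0.8, 0.6]
width: 0.002
grip_force: 0.0
```

servo_tool(
  series=[
    [0.015, 0.26, 0.15, 0, 0, 0, 0],
    [0.03, 0.52, 0.2, 0, 0, 0, 0],
    [0.045, 0.788, 0.24, 0, 0, 0, 0],
  ],
)

```text
time: 20.55
tool_pos: [0.5242, -0.0464, 0.1758]
tcp_rot: [2.558, 1.821, 0.004]
wrist_force: [0.4, 0.2, 0.2]
width: 0.507
grip_force: 0.0
```

servo_tool(
  series=[
    [0.015, 0.26, 0.15, -0.012, -0.035, 0, 0],
    [0.03, 0.52, 0.2, -0.024, -0.07, 0, 0],
    [0.045, 0.788, 0.24, -0.0361, -0.1051, 0, 0],
    [0.045, 0.788, 0.24, -0.0361, -0.1051, 0, 0],
    [0.045, 0.788, 0.24, -0.0361, -0.1051, 0, 0],
  ],
)

```text
time: 21.05
tool_pos: [0.5292, 0.0728, 0.21]
tcp_rot: [2.311, 1.657, 0.292]
wrist_force: [0.2, -0.4, -0.3]
width: 0.999
grip_force: 0.0
```

```bash
cat > r.py <<'E'
from h import *
import sys
st(); s=bot.read_state()
p=np.load("jig.npy");J=Ro.from_euler("z",p[2]).as_matrix()
def tgt(sv): return J@(np.array([12.8,106,28])/1e3+np.array([-.34202,0,.93969])*sv/1e3)+[p[0],p[1],0]
ci=bot.camera_info("wrist")
t=np.radians(20)
Rt=J@np.array([[0,np.cos(t),np.sin(t)],[1,0,0],[0,np.sin(t),-np.cos(t)]])
dR=(Ro.from_matrix(Rt)*Ro.from_rotvec(s["tcp_rot"]).inv()).as_rotvec()/np.pi
for sv in map(float,sys.argv[1:]): print(sv,"units",((tgt(sv)-s["tool_pos"])/.15).round(4),"turn",dR.round(4))
E
python3 r.py 172 72; python3 - <<'E'
from h import *
ci,im=snap("wrist","w6");cv2.imwrite("pics/w6.png",im[:,:,::-1])
import json;json.dump({k:np.array(v).tolist() for k,v in ci.items()},open("w6.json","w"))
E
```

```text
21.05 jig mm [-48.  108.5 210. ] Fjig [ 0.3 -0.3 -0.3] tool in jig [[-0.004, 0.94, 0.342], [1.0, 0.004, 0.002], [0.0, 0.342, -0.94]] 0.9988888461498022
172.0 units [ 0.0074 -0.0198 -0.1357] turn [-0.0001 -0.0001 -0.0013]
72.0 units [ 0.223  -0.0939 -0.7621] turn [-0.0001 -0.0001 -0.0013]
```

View pics/w6.png

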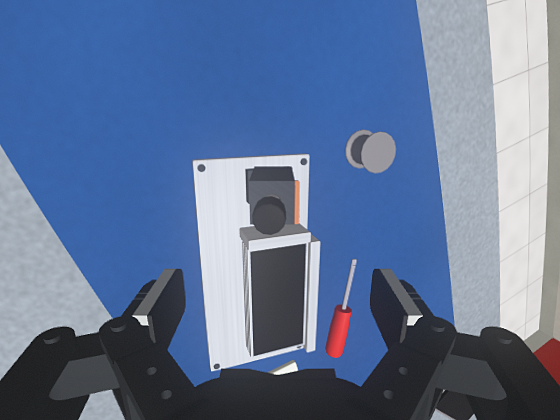

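The wrist view shows the stack tight against both fences, the knob at about (269,215), and the phone, screwdriver and spool undisturbed. Checking the knob's predicted position against this picture.

```bash
python3 - <<'E'
from h import *
import json
ci=json.load(open("w6.json"));im=cv2.imread("pics/w6.png")
p=np.load("jig.npy");J=Ro.from_euler("z",p[2]).as_matrix()
a=np.array([-.34202,0,.93969])
for o in ([14,105,28],[12.8,106,28]): print(proj(ci,(J@((np.array(o)+a*104)/1e3))+[p[0],p[1],0]), proj(ci,(J@((np.array(o)+a*104+[0,10,0])/1e3))+[p[0],p[1],0]))
g=cv2.cvtColor(im,cv2.COLOR_BGR2GRAY)
c=cv2.HoughCircles(g[180:250,230:310],cv2.HOUGH_GRADIENT,1,30,param1=60,param2=10,minRadius=14,maxRadius=22)
print(c+np.array([230,180,0]) if c is not None else None)
k=g[185:245,240:300];print(np.where(k[30]<48)[0]+240)
q=proj(ci,(J@np.array([[-65,135,10],[65,135,10],[-20,45,44],[50,45,44]]).T/1e3).T+[p[0],p[1],0]);print(q.round(1))
for x in (190,225,): pass
cv2.imwrite("pics/w6c.png",cv2.resize(im[145:275,185:325],None,fx=4.5,fy=4.5,interpolation=cv2.INTER_CUBIC))
E
```

```text
[[271.2184629 219.903563 ]] [[271.2011144  207.22049811]]
[[269.70609249 218.82427965]] [[269.66964947 206.09080436]]
[[[268.5 214.5  19. ]]]
[]
[[192.8 160.3]
 [310.  154.4]
 [247.  249.5]
 [308.3 240.6]]
```

View pics/w6c.png

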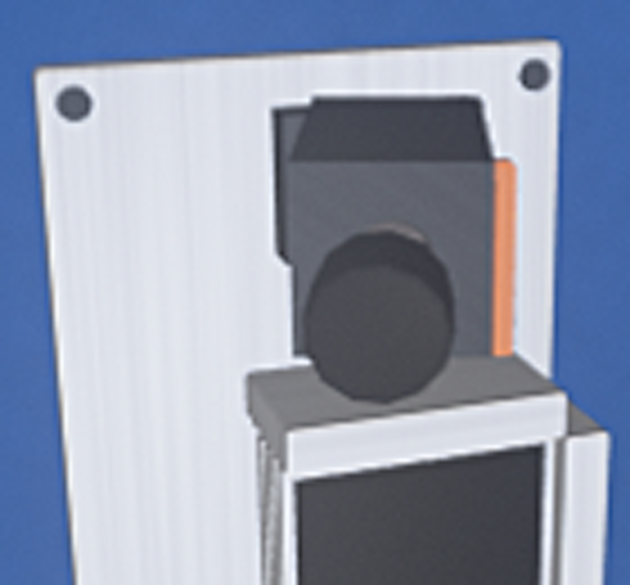

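The corrected prediction (269.7, 218.8) matches the knob's top face at about (269.4, 218.6). Descending along the axis.

servo_tool(
  series=[
    [0.0074, -0.0198, -0.1357, 0, 0, -0.0013, 0],
    [0.0074, -0.0198, -0.1357, 0, 0, -0.0013, 0],
    [0.05, -0.0345, -0.26, 0, 0, -0.0013, 0],
    [0.094, -0.0495, -0.386, 0, 0, -0.0013, 0],
    [0.137, -0.0643, -0.511, 0, 0, -0.0013, 0],
    [0.18, -0.079, -0.637, 0, 0, -0.0013, 0],
    [0.207, -0.088, -0.715, 0, 0, -0.0013, 0],
    [0.223, -0.0939, -0.762, 0, 0, -0.0013, 0],
    [0.223, -0.0939, -0.762, 0, 0, -0.0013, 0],
    [0.223, -0.0939, -0.762, 0, 0, -0.0013, 0],
  ],
)

```text
time: 22.1
tool_pos: [0.5641, 0.0565, 0.0958]
tcp_rot: [2.318, 1.645, 0.291]
wrist_force: [-0.0, -0.2, -0.4]
width: 1.005
grip_force: 0.0
```

```bash
python3 r.py 72
```

```text
22.1 jig mm [ -9.7 104.4  95.8] Fjig [ 0.  -0.2 -0.4] tool in jig [[0.005, 0.94, 0.342], [1.0, -0.005, -0.001], [0.0, 0.342, -0.94]] 1.0049436095010786
72.0 units [-0.0097  0.0148 -0.0013] turn [-0.0001  0.0002  0.0017]
```

Correct the 2 mm offset, then close gently.

servo_tool(
  series=[
    [-0.0097, 0.0148, -0.0013, 0, 0, 0.001, 0],
    [-0.0097, 0.0148, -0.0013, 0, 0, 0.001, 0],
  ],
)

```text
time: 22.3
tool_pos: [0.5625, 0.0595, 0.0961]
tcp_rot: [2.314, 1.65, 0.293]
wrist_force: [-0.3, 0.1, -0.3]
width: 1.0
grip_force: 0.0
```

servo_tool(
  series=[
    [0, 0, 0, 0, 0, 0, 0.4],
    [0, 0, 0, 0, 0, 0, 0.6],
    [0, 0, 0, 0, 0, 0, 0.65],
    [0, 0, 0, 0, 0, 0, 1],
    [0, 0, 0, 0, 0, 0, 1],
    [0, 0, 0, 0, 0, 0, 1],
  ],
  newtons=25,
)

```text
time: 22.9
tool_pos: [0.5622, 0.0591, 0.0953]
tcp_rot: [2.315, 1.65, 0.291]
wrist_force: [-1.7, 0.7, 2.1]
width: 0.291
grip_force: 24.5
```

```bash
python3 r.py 72; python3 -c "
from h import *
s=bot.read_state();print(s['torque'],s['grip_force'])
ci,im=snap('side','s7')
cv2.imwrite('pics/s7c.png',cv2.resize(im[120:270,150:300,::-1],(600,600),interpolation=cv2.INTER_CUBIC))"
```

```text
22.9 jig mm [-12.3 106.2  95.3] Fjig [-1.9  0.1  2.1] tool in jig [[0.001, 0.94, 0.342], [1.0, -0.001, -0.0], [0.0, 0.342, -0.94]] 0.2911546554919407
72.0 units [ 0.0026 -0.0026  0.0027] turn [-0.0001  0.0001  0.0004]
[0.00129097 0.16592538 0.0059019 ] 24.524920284748077
```

The knob is held (24.7 mm, 25 N) with little side force. Drawing 10 mm first.

servo_tool(
  series=[
    [0, 0, 0, 0, 0, 0, 1],
    [-0.0054, 0.0018, 0.0157, 0, 0, 0, 1],
    [-0.0108, 0.0037, 0.0313, 0, 0, 0, 1],
    [-0.0162, 0.0056, 0.047, 0, 0, 0, 1],
    [-0.0216, 0.0074, 0.0627, 0, 0, 0, 1],
    [-0.0216, 0.0074, 0.0627, 0, 0, 0, 1],
  ],
  newtons=40,
)

```text
time: 23.55
tool_pos: [0.5586, 0.0602, 0.1046]
tcp_rot: [2.315, 1.65, 0.291]
wrist_force: [0.4, -0.4, -2.6]
width: 0.292
grip_force: 39.6
```

```bash
python3 r.py 102; python3 -c "
from h import *
s=bot.read_state();print(s['torque'],s['grip_force'])"
```

```text
23.55 jig mm [-16.1 106.1 104.6] Fjig [ 0.5 -0.3 -2.6] tool in jig [[0.001, 0.94, 0.342], [1.0, -0.001, -0.0], [-0.0, 0.342, -0.94]] 0.2922725612940915
102.0 units [-0.0379  0.0124  0.1286] turn [-0.     -0.0001  0.0004]
[0.08235029 0.24862505 0.02661788] 39.60952699184418
```

servo_tool(
  series=[
    [-0.0054, 0.0018, 0.0157, 0, 0, 0, 1],
    [-0.0108, 0.0037, 0.0313, 0, 0, 0, 1],
    [-0.0162, 0.0056, 0.047, 0, 0, 0, 1],
    [-0.0216, 0.0074, 0.0627, 0, 0, 0, 1],
    [-0.027, 0.0093, 0.0784, 0, 0, 0, 1],
    [-0.0324, 0.0111, 0.094, 0, 0, 0, 1],
    [-0.0378, 0.013, 0.11, 0, 0, 0, 1],
    [-0.0433, 0.0149, 0.1259, 0, 0, 0, 1],
    [-0.0433, 0.0149, 0.1259, 0, 0, 0, 1],
    [-0.0433, 0.0149, 0.1259, 0, 0, 0, 1],
  ],
)

```text
time: 24.55
tool_pos: [0.5525, 0.0625, 0.1235]
tcp_rot: [2.315, 1.65, 0.291]
wrist_force: [-0.3, 0.3, -3.2]
width: 0.294
grip_force: 39.6
```

```bash
python3 r.py 102; python3 -c "
from h import *
s=bot.read_state();print(s['torque'],s['grip_force'])
ci,im=snap('side','s8')
cv2.imwrite('pics/s8c.png',cv2.resize(im[130:330,150:310,::-1],(480,600),interpolation=cv2.INTER_CUBIC))"
```

```text
24.55 jig mm [-22.7 106.2 123.5] Fjig [-0.4  0.1 -3.2] tool in jig [[0.001, 0.94, 0.342], [1.0, -0.001, -0.0], [0.0, 0.342, -0.94]] 0.29352429320503876
102.0 units [ 0.0032 -0.0028  0.0025] turn [-0.0001  0.0001  0.0004]
[ 0.12839802  0.30456484 -0.01156968] 39.62745130062103
```

View pics/s8c.png

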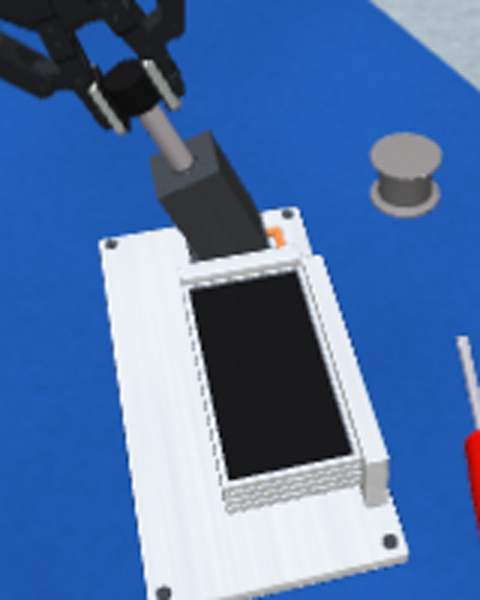

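The side view shows the four frames as one square block against both fences. The knob is held with the stem drawn straight out of the mouth, 30.0 mm by the measured pose, and the bystanders are untouched.

```bash
python3 -c "
from workcell import bot
print(bot.finish_job())"
```

```text
the job is handed in; nothing more can be done
None
```

The job is handed in: the four frames look flush and square against both fences in the last camera view, and the rod is held about 30.0 mm out by the measured arm travel (the scored ring itself was too small to make out), with low side force, at about 24.6 s and with the phone, screwdriver and spool untouched.

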